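Refit the crank of an ice crusher with its spring clip

TASK

The hand-cranked ice crusher has been washed and its crank is only half pushed onto the shaft. Press the crank straight down, without ramming it, until it is fully home, then take the red spring clip from the oak board and push it sideways into the groove that this uncovers, just above the crank's hub, until it snaps in and sits fully seated round the shaft; let go of it. Work by feel and do not force the clip against the crusher (it goes on with well under 25 N of push if it is level with the groove), and do not disturb the other things on the counter.

Things in the scene. Friction and masses are not known exactly. Their poses are not given: they have to be found in the camera images.
- crusher: Hand-cranked ice crusher held to the counter by its suction foot: black foot, clear cup, steel drum 106 mm across, domed lid 105 mm high with an upright drive shaft. Origin: centre of its underside, on the shaft's axis; z up along the shaft. The black knurled ring on the lid (45 mm across) is the coarse/fine setting, which is not measured and does not yield under load.
- lid_top (a point): Point on the shaft axis at the lid's top, 105 mm above the counter. Heights above it, each plus an unknown 0 to 13 mm (the coarse/fine setting; find it by touch): seat of the crank hub 18 mm; flat polished top of the hub when home 36 mm; groove in the shaft (core 12 mm in diameter) 36 to 43 mm; shaft head (18 mm in diameter) 43 to 54 mm.
- crank (a joint): How far the crank's hub stands above its seat, m: 0 fully home; starts 9 to 14 mm up, hiding the groove; limit 16 mm. About 5 N slides it (a little more at speed) and it stays where left; firm stop at 0, do not press on it with over 50 N. Steel hub 39 mm in diameter, 18 mm tall, grippable across from above, at right angles to the arm.
- drive (a joint): Turn of shaft and crank, rad, anticlockwise from above; at 0 the crank arm points along the crusher's +y. Stiff (0.35 N m), need not be turned. The arm is a bar 13 mm wide, 6 mm thick at mid-height of the hub; 96 mm from the axis a 24 mm thick wooden knob stands up to 37 mm above the hub's top. The clip may go on from any side.
- clip: Spring clip, 62 mm long, 5 mm thick, 46 g, lying flat on the oak board: two jaws of 5 mm square spring-steel strip and a red plastic tongue with an upright finger tab. Origin: underside, in the eye, where the shaft axis lies when seated. z up; +x out of the mouth, the way to push. Jaw ends flare to x = +15 mm, 27 mm apart between centres; free gap 7.6 mm at x = +6 mm; tongue's nose at x = -6.5 mm.
- clip_tab (a point): Centre of the clip's red finger tab, at x -40, y 0, z +20 mm in the clip's frame. Tab 8 mm thick along the clip's x, 26 mm wide in y, its top 35 mm above the underside; its foot is 8 mm high and 13 mm long in x. Between tab and eye only the 5 mm thick tongue and strips lie.
- jaw_l (a joint): Spread of the clip's jaw on its +y side, rad: 0 relaxed, at most 0.30; about 0.11 as the core's widest part passes, near 0 when seated. Pushed onto the 12 mm core in the groove the clip needs about 8 to 15 N over the first 3 mm or so, less and less over the next 3, then snaps in; the force rises hard when its nose meets the core. The clip has 2 mm of vertical play in the groove.
- jaw_r (a joint): Spread of the clip's jaw on its -y side, likewise.
- board: Oak board, 200 x 300 x 16 mm, fixed; origin at the centre of its underside.
- shaker: Steel cocktail shaker, 88 mm across, 216 mm tall; bystander.
- jigger: Copper jigger, 43 mm across, 84 mm tall; bystander.
- bitters_1: Small bottle with yellow label, 43 mm across, 142 mm tall; bystander.
- lemon_1: Lemon, 71 x 53 x 51 mm; bystander.
- lime_1: Lime, 60 x 48 x 48 mm; bystander.

How it is judged:
On the way, in this order (a step that is already met when the one before it is completed fails the run):
1. the crank is pressed fully home on its shaft (value of joint crank below 0.0015 m), for 0.2 s.
2. the clip has snapped into the groove round the shaft (value of joint crank below 0.0015 m and horizontal distance between clip and crusher below 0.0025 m and z of clip in the frame of crusher between 0.138 and 0.1585 m and angle between clip's own z axis and vertical below 0.16 rad and value of joint each of jaw_l, jaw_r below 0.035 rad), for 0.2 s.
At the end, for the whole second after the job is handed in: The crank stands within 1.5 mm of fully home; the clip is in the groove, its eye within 2.5 mm of the shaft axis, lying level within about 9 degrees, both jaws closed again (spread under 0.035 rad), released and at rest (all of step 2 and linear speed of clip below 0.02 m/s); the robot touches nothing.
It fails at once if the clip was forced: contact forces between it and the crusher, its own spring squeeze included, above 34 N in all (contact force between clip and crusher above 34 N).
It fails at once if the crank was rammed onto its seat with more than about 60 N (pressed 0.8 mm beyond home) (value of joint crank below -0.0008 m).
It fails at once if another thing on the counter was pushed more than 20 mm (distance of any of shaker, jigger, bitters_1, lemon_1, lime_1 from where it was at the start of the episode above 0.02 m).
It also fails if it takes over 53 s, if anything falls off the work surface, if the arm or the gripper's body presses on something with over 40 N, if the wrist force passes 120 N, or if a joint passes its speed limit or range.

ROBOT

A 6-joint arm with a two-finger parallel gripper is mounted at the origin on a cart in front of the work surface, level with it; the furniture and walls round the work are solid. World frame = base frame: x ahead of the robot, y to its left, z up, the work surface at z = 0. Lengths are in m, angles in rad, forces in N, time in s.
With the tool pointing down it reaches from about 0.375 to 0.9 m from the base axis. Payload 3.1 kg.
Tool frame: the origin (TCP) lies midway between the tips of the shut fingers; the grasp point (between the pads) lies robot.grip_point_offset behind it (robot.grip_point_offset is the distance from the TCP to the grasp point, in m); z points along the fingers, y is the direction in which the jaws open and shut (so a half turn about z gives the same grasp; the last joint's range is limited). The gripper opens to 87 mm and grips with 3 to 60 N. Pads are 19 mm wide; open, the fingers measure 117 mm over their backs; the gripper's body (75 mm by 190 mm) begins 51 mm behind the grasp point.
Start: joints at [1.129, 0.527, 1.433, -0, 1.181, -0.178], TCP at [0.163, 0.603, 0.223] pointing down, gripper open.
Joint ranges: [-3.08, 3.08], [-0.75, 2.2], [0.22, 2.44], [-1.43, 4.57], [0, 2.65], [-2.85, 2.85]. Speed limits (rad/s): [2.79, 2.79, 3.14, 3.14, 3.14, 3.14].

INTERFACE

Orientations are given as a unit quaternion [x, y, z, w].
In Python, from rig import robot, cams, hand_in gives the robot as it stands. The module is installed in compiled form; this text tells all that it offers.
- The arm moves only by the tool send_rows, never from a script. Its argument "steps" is one flat list of numbers, 5 for each row, row after row: the finger opening in m, from 0 to 0.087, then the shift along the tool's x, y, z in m, then the turn about the tool's z in rad. A call has 1 to 8 rows; each row is the pose to reach, as a shift and turn from the pose measured when the call began, along the tool's axes at that moment; what a row does not reach only later rows make up. A row lasts 1/8 s, in which the tool goes at most 62.5 mm and 10.7 degrees, less where a joint would pass 70% of its speed; a pose out of reach is approached as far as the arm can. A call with a gripper value outside its range is refused whole. The fingers move at their own pace and stop on an object; "force" is the grip in N (left out, the last holds). Time passes only in rows, so rows that repeat a pose let the fingers close. It gives the time, the measured TCP pose, the force and the opening at its end, in the units of the state.
- robot.get_obs(): the state, without advancing time (a new reading comes with each control period).
- cams.camera(name): name is "scene" or "top" or "wrist"; returns a dict with "color" (384x512x3 uint8, red, green, blue), "range_z" (384x512 float32, m along the optical axis (not along the pixel's ray), 0 where there is no reading), "intrinsics" (3x3 intrinsics, pixels), "extrinsics" (4x4, takes a point from camera to world coordinates). Camera axes: x right, y down, z forward; pixel columns grow to the right and rows downward; lengths in m; the calibration is good to about 2 mm. A picture is of the moment at which its call begins.
- hand_in(): hands the job in, once; it reports no verdict.
The state is a dict: "time": time; "q": joint angles; "joint_velocities": joint speeds; "joint_torque": joint torques, N m; "position": TCP position; "tool_rot": TCP orientation; "ft_force": force on the tool from outside, world axes, zero at the start; "moment": the same for the moment, N m; "grip_width": finger opening in m.
Only numpy, scipy, OpenCV 4.12 (cv2) and the standard library are available. Lean on these libraries where they do the work, as an engineer would, in place of code of your own. Each camera call takes 0.05 s, during which the arm holds its last target.

## Working session

There is one attempt and no reset: what is moved stays moved. The work goes in short steps, Python scripts to look and compute and a tool call to move; the robot and the scene stay as the last step left them, time stands still between calls to the robot, and variables do not carry over. Pictures are saved under pics/ and viewed, and the job is handed in when it is done.

Besides the shell and the picture viewer there is one more tool, called after ">>>" by a JSON object that holds its "fn" and its "kwargs", one argument or row to a line. send_rows: Moves the arm, as the interface text tells. Its arguments: {"type":"object","properties":{"steps":{"type":"array","items":{"type":"number"}},"force":{"type":"number"}},"required":["steps"]}

```bash
mkdir -p pics; python3 - <<'E'
from rig import robot,cams
import cv2,numpy as np
o=robot.get_obs(); print(o); print(robot.grip_point_offset)
for n in ["scene","top","wrist"]:
    c=cams.camera(n); cv2.imwrite(f"pics/{n}0.png",c["color"][:,:,::-1]); np.savez(f"{n}0.npz",**c)
    print(n,c["intrinsics"].tolist(),c["extrinsics"].round(3).tolist())
E
```

```text
{'time': 0.0, 'q': array([ 1.12851478e+00,  5.28480665e-01,  1.43390137e+00, -2.96244966e-05,
        1.18141557e+00, -1.78534913e-01]), 'joint_velocities': array([-4.50546818e-05, -1.09312825e-03,  1.06368302e-03,  8.73722902e-05,
        1.09595234e-04,  2.16119029e-03]), 'joint_torque': array([-1.27268930e-03, -4.40054584e+01, -1.76591974e+01,  6.34149997e-02,
        5.81604999e-02, -1.51387990e-04]), 'position': array([0.16261557, 0.60270645, 0.22156304]), 'tool_rot': array([ 1.31485753e-01,  9.91317447e-01, -1.05397194e-03, -3.23705955e-04]), 'ft_force': array([ 0.76328476, -0.63324652,  0.3780331 ]), 'moment': array([ 0.01721243, -0.05287322, -0.05109724]), 'grip_width': 0.086846394546912}
0.0187
scene [[427.06575619354106, 0.0, 252.00285014816606], [0.0, 427.06575619354106, 189.5416286621484], [0.0, 0.0, 1.0]] [[0.517, -0.59, 0.62, -0.246], [-0.856, -0.343, 0.387, -0.504], [-0.015, -0.731, -0.682, 1.023], [0.0, 0.0, 0.0, 1.0]]
top [[442.06572800077225, 0.0, 259.6243040286471], [0.0, 442.06572800077225, 182.01165738706894], [0.0, 0.0, 1.0]] [[0.028, -0.974, 0.223, 0.332], [-1.0, -0.026, 0.011, 0.0], [-0.004, -0.224, -0.975, 1.206], [0.0, 0.0, 0.0, 1.0]]
wrist [[281.8477499094094, 0.0, 256.2407568065416], [0.0, 281.8477499094094, 194.257328542006], [0.0, 0.0, 1.0]] [[0.26, 0.923, 0.282, 0.083], [0.966, -0.248, -0.078, 0.624], [-0.002, 0.293, -0.956, 0.385], [0.0, 0.0, 0.0, 1.0]]
```

View pics/scene0.png

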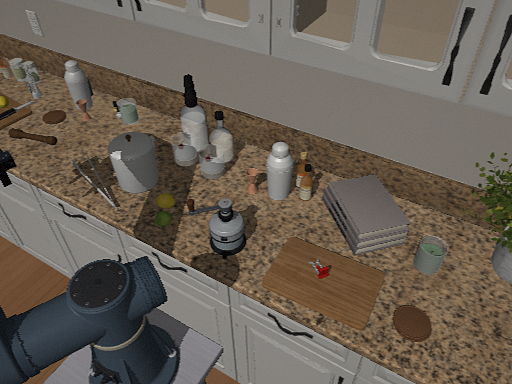

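View pics/top0.png

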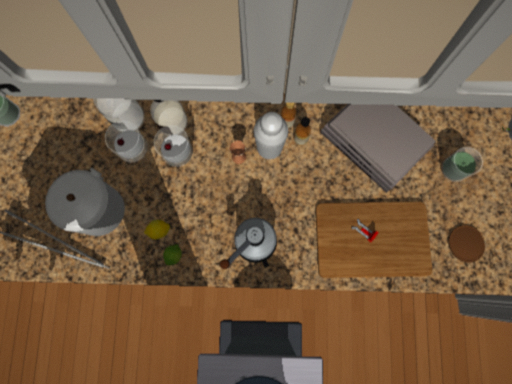

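View pics/wrist0.png

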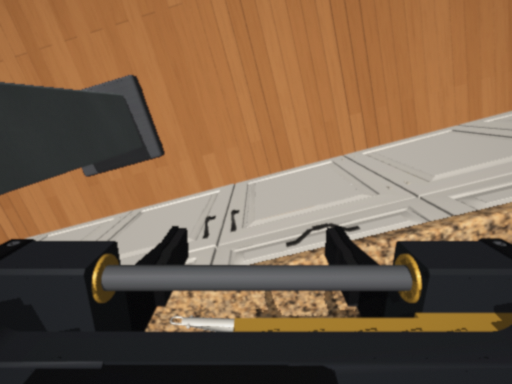

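The scene and top views show the crusher (top about 255,238) with its crank arm pointing down-left to the knob at (225,264). The clip lies on the board at about (365,231), its tab at the lower right. Next I measure these with depth.

```bash
cat > h.py <<'E'
import numpy as np,cv2
def P(c):
    K=c["intrinsics"];E=c["extrinsics"];z=c["range_z"];h,w=z.shape
    u,v=np.meshgrid(np.arange(w),np.arange(h))
    p=np.stack([(u-K[0,2])/K[0,0]*z,(v-K[1,2])/K[1,1]*z,z],-1)
    return p@E[:3,:3].T+E[:3,3]
def ray(c,u,v,h):
    K=c["intrinsics"];E=c["extrinsics"]
    d=E[:3,:3]@np.array([(u-K[0,2])/K[0,0],(v-K[1,2])/K[1,1],1]);o=E[:3,3]
    return o+d*(h-o[2])/d[2]
E
python3 - <<'E'
import numpy as np,cv2
from h import *
for n,boxes in (("top",[(215,195,290,275),(340,210,390,250)]),("scene",[(180,190,260,260),(300,250,340,285)])):
    c=dict(np.load(n+"0.npz"));p=P(c)
    for i,(a,b,d,e) in enumerate(boxes):
        im=c["color"][b:e,a:d,::-1]
        cv2.imwrite(f"pics/{n}_crop{i}.png",cv2.resize(im,None,fx=8,fy=8,interpolation=cv2.INTER_NEAREST))
    ((a,b,d,e),_)=boxes
    q=p[b:e,a:d].reshape(-1,3);ok=c["range_z"][b:e,a:d].ravel()>0
    q=q[ok]
    for lo,hi in [(0.06,.1),(.1,.11),(.11,.12),(.12,.13),(.13,.14),(.14,.15),(.15,.16),(.16,.165),(.165,.17),(.17,.175),(.175,.18),(.18,.2)]:
        m=(q[:,2]>lo)&(q[:,2]<hi)
        if m.any(): print(n,lo,m.sum(),q[m].min(0).round(3),q[m].max(0).round(3),np.median(q[m],0).round(4))
    a,b,d,e=boxes[1]
    q=p[b:e,a:d];col=c["color"][b:e,a:d].astype(int)
    red=(col[...,0]>120)&(col[...,1]<60)&(col[...,2]<60)
    qq=q[red]
    print("red",len(qq),qq.min(0).round(3),qq.max(0).round(3))
    m=(qq[:,2]>.04); print(qq[m].mean(0),m.sum()); m=(qq[:,2]<.03); print(qq[m].mean(0),m.sum())
E
```

```text
top 0.06 728 [ 0.389 -0.033  0.06 ] [0.495 0.074 0.1  ] [0.4391 0.0165 0.0957]
top 0.1 343 [ 0.401 -0.025  0.1  ] [0.483 0.064 0.108] [0.439  0.0139 0.1024]
top 0.11 2 [0.421 0.012 0.118] [0.421 0.014 0.119] [0.4214 0.0129 0.1186]
top 0.12 51 [ 0.42  -0.002  0.122] [0.452 0.042 0.13 ] [0.4281 0.0141 0.1264]
top 0.13 5 [0.42  0.002 0.13 ] [0.454 0.026 0.132] [0.4251 0.0165 0.1309]
top 0.15 61 [0.375 0.033 0.154] [0.434 0.08  0.16 ] [0.4005 0.0598 0.1587]
top 0.16 103 [0.37  0.002 0.16 ] [0.455 0.08  0.165] [0.4074 0.0534 0.1616]
top 0.165 146 [0.412 0.002 0.165] [0.461 0.044 0.17 ] [0.4408 0.0208 0.1677]
top 0.17 55 [0.428 0.005 0.17 ] [0.457 0.035 0.175] [0.4423 0.0191 0.1717]
top 0.175 5 [0.435 0.016 0.175] [0.447 0.026 0.175] [0.442  0.0236 0.1753]
top 0.18 22 [0.362 0.075 0.192] [0.384 0.098 0.2  ] [0.3717 0.0845 0.1983]
red 68 [ 0.332 -0.309  0.015] [0.486 0.    1.206]
[ 0.45792582 -0.28053478  0.08884977] 31
[ 0.47295721 -0.27548144  0.02082336] 34
scene 0.06 566 [ 0.39  -0.035  0.06 ] [0.492 0.066 0.1  ] [ 0.4132 -0.0068  0.0912]
scene 0.1 237 [ 0.402 -0.031  0.1  ] [0.487 0.06
[... 252 characters left out ...]
4372 0.0117 0.1345]
scene 0.14 2 [0.43  0.012 0.142] [0.437 0.018 0.149] [0.4334 0.0148 0.1452]
scene 0.15 64 [ 0.365 -0.     0.15 ] [0.45  0.092 0.16 ] [0.4154 0.0414 0.158 ]
scene 0.16 96 [ 0.366 -0.     0.16 ] [0.441 0.093 0.165] [0.4035 0.0577 0.1618]
scene 0.165 70 [0.37  0.    0.165] [0.464 0.083 0.17 ] [0.4398 0.0165 0.1678]
scene 0.17 44 [0.369 0.003 0.17 ] [0.46  0.081 0.175] [0.4426 0.019  0.1711]
scene 0.175 11 [0.366 0.017 0.175] [0.446 0.091 0.18 ] [0.3712 0.0776 0.1773]
scene 0.18 33 [0.364 0.074 0.18 ] [0.378 0.09  0.2  ] [0.369  0.0785 0.1918]
red 49 [ 0.45  -0.304  0.014] [ 0.487 -0.259  0.056]
[ 0.46242285 -0.29011283  0.0524564 ] 19
[ 0.46615334 -0.28385399  0.02299197] 30
```

View pics/top_crop0.png

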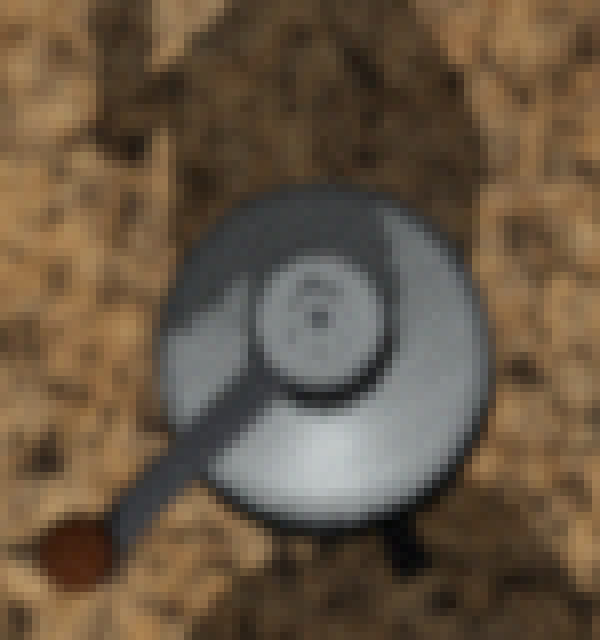

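View pics/top_crop1.png

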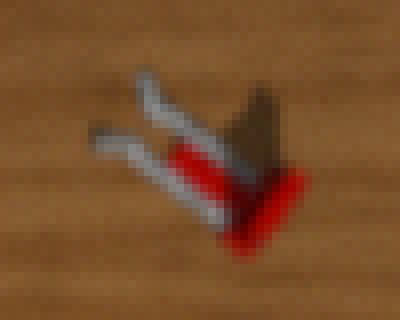

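View pics/scene_crop1.png

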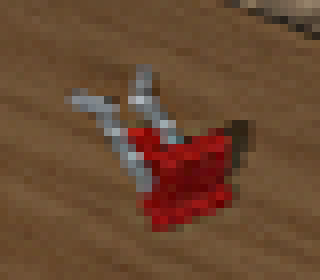

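View pics/scene_crop0.png

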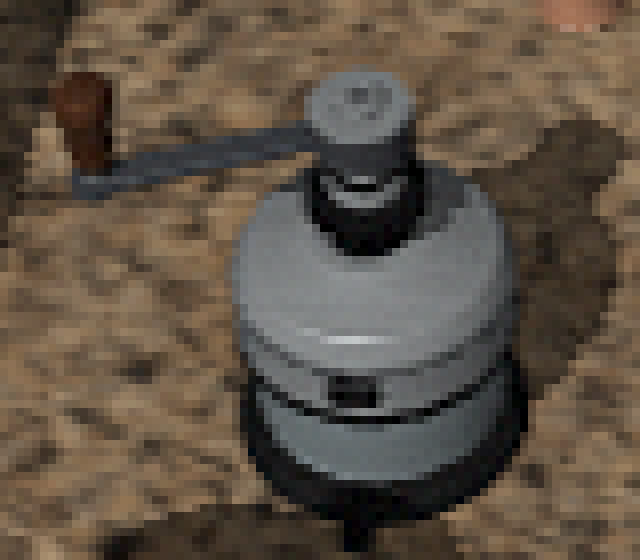

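```bash
python3 - <<'E'
import numpy as np,cv2
from h import *
t=dict(np.load("top0.npz"));s=dict(np.load("scene0.npz"))
f=lambda a:a.round(4)
print("hub top",f(ray(t,255,234.75,.169)),"scene",f(ray(s,225,203.5,.169)))
print("knob",f(ray(t,215+75/8,195+550/8,.199)))
print("TOP tab",f(ray(t,373.1,236.6,.051)),"jaws",f(ray(t,358.4,219.4,.0185)),f(ray(t,352.1,227.1,.0185)))
print("SC tab",f(ray(s,324.4,267.75,.051)),"jaws",f(ray(s,309.1,262.5,.0185)),f(ray(s,318.4,258.75,.0185)))
# drum lid circle from points
for n,c in(("t",t),("s",s)):
    p=P(c).reshape(-1,3);p=p[(abs(p[:,0]-.442)<.06)&(abs(p[:,1]-.019)<.06)]
    m=(p[:,2]>.085)&(p[:,2]<.105)
    q=p[m]
    # fit dome axis: sphere fit
    A=np.c_[2*q,np.ones(len(q))];x=np.linalg.lstsq(A,(q**2).sum(1),rcond=None)[0];print(n,x[:3],m.sum())
    r=np.hypot(p[:,0]-.4425,p[:,1]-.018); 
    m=(r<.006);print("head z",np.median(p[m,2]),"hub z",np.median(p[(r>.011)&(r<.017)&(p[:,2]>.15),2]))
    b=P(c).reshape(-1,3);b=b[(abs(b[:,0]-.46)<.03)&(abs(b[:,1]+.33)<.01)];print("board z",np.median(b[:,2]))
from rig import robot
from scipy.spatial.transform import Rotation as R
print(R.from_quat(robot.get_obs()["tool_rot"]).as_matrix().round(3))
E
```

```text
hub top [0.4433 0.0189 0.169 ] scene [0.442  0.0171 0.169 ]
knob [0.3732 0.0851 0.199 ]
TOP tab [ 0.4595 -0.2866  0.051 ] jaws [ 0.5084 -0.2564  0.0185] [ 0.487  -0.239   0.0185]
SC tab [ 0.466 -0.291  0.051] jaws [ 0.4845 -0.238   0.0185] [ 0.5106 -0.2555  0.0185]
t [0.44272456 0.02056384 0.03637767] 976
head z 0.17332189327158032 hub z 0.16798281947149651
board z 0.016387043241010257
s [0.44421198 0.01858333 0.04040532] 531
head z 0.17150076897118827 hub z 0.168102321081609
board z 0.0173589476371796
[[-0.965  0.261 -0.001]
 [ 0.261  0.965 -0.001]
 [ 0.    -0.002 -1.   ]]
```

>>> {"fn": "send_rows", "kwargs": {
  "steps": [0.027,0,0,-0.06,0,0.027,-0.423,-0.49,-0.06,0,0.027,-0.423,-0.49,-0.06,0,0.027,-0.423,-0.49,-0.06,0,0.027,-0.423,-0.49,-0.06,0,0.027,-0.423,-0.49,-0.06,0,0.027,-0.423,-0.49,-0.06,0,0.027,-0.423,-0.49,-0.06,0],
  "force": 40
}}

```text
time: 1.15
position: [0.3529, 0.2069, 0.2824]
tool_rot: [0.131, 0.991, -0.001, 0.0]
ft_force: [1.1, 0.8, -0.1]
grip_width: 0.0276
```

>>> {"fn": "send_rows", "kwargs": {
  "steps": [0.027,-0.136,-0.158,0.03,0,0.027,-0.136,-0.158,0.07,0,0.027,-0.136,-0.158,0.07,0,0.027,-0.136,-0.158,0.07,0,0.027,-0.136,-0.158,0.07,0]
}}

```text
time: 1.78
position: [0.4436, 0.0169, 0.2116]
tool_rot: [0.133, 0.991, -0.001, -0.001]
ft_force: [-0.6, -0.2, 0.3]
grip_width: 0.0274
```

```bash
cat > snap.py <<'E'
import sys,cv2,numpy as np
from rig import robot,cams
tag=sys.argv[1]
for n in sys.argv[2:]:
    c=cams.camera(n);np.savez(f"{n}{tag}.npz",**c);cv2.imwrite(f"pics/{n}{tag}.png",c["color"][:,:,::-1])
o=robot.get_obs();print(o["time"],o["position"].round(4),o["ft_force"].round(2),o["moment"].round(2))
E
python3 snap.py 1 wrist top
```

```text
1.875 [0.4425 0.0191 0.2124] [ 0.04  0.02 -0.24] [ 0.06 -0.02  0.03]
```

View pics/wrist1.png

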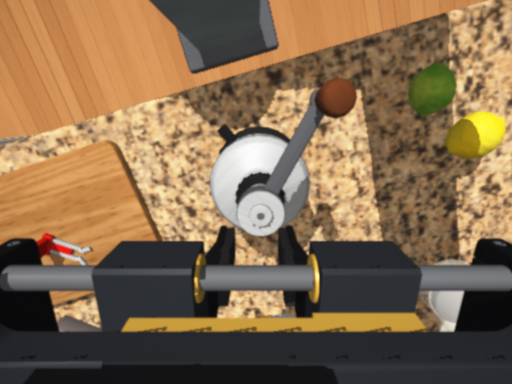

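The wrist view shows the hub top at (261,214), centred between the fingers, with the clip at (60,245) on the board.

```bash
python3 - <<'E'
import numpy as np,cv2
from h import *
c=dict(np.load("wrist1.npz"))
im=c["color"][160:260,200:330,::-1]
cv2.imwrite("pics/w1c.png",cv2.resize(im,None,fx=6,fy=6,interpolation=cv2.INTER_CUBIC))
im=c["color"][225:275,30:110,::-1]
cv2.imwrite("pics/w1d.png",cv2.resize(im,None,fx=8,fy=8,interpolation=cv2.INTER_CUBIC))
p=P(c).reshape(-1,3)
r=np.hypot(p[:,0]-.443,p[:,1]-.0185)
m=(r<.022)&(p[:,2]>.165)&(p[:,2]<.1707);print(m.sum(),p[m].min(0),p[m].max(0),np.median(p[m],0))
m=(r<.022)&(p[:,2]>.1707)&(p[:,2]<.18);print(m.sum(),p[m].min(0),p[m].max(0),np.median(p[m],0))
print(ray(c,261,214,.170))
E
```

```text
1365 [0.42198777 0.00123908 0.16507656] [0.45984903 0.03942806 0.17060402] [0.43800567 0.02101352 0.16834658]
395 [0.43230132 0.01154687 0.17082865] [0.44977861 0.02900613 0.1746147 ] [0.44062917 0.02047338 0.17277506]
[0.44080342 0.02081214 0.17      ]
```

View pics/w1c.png

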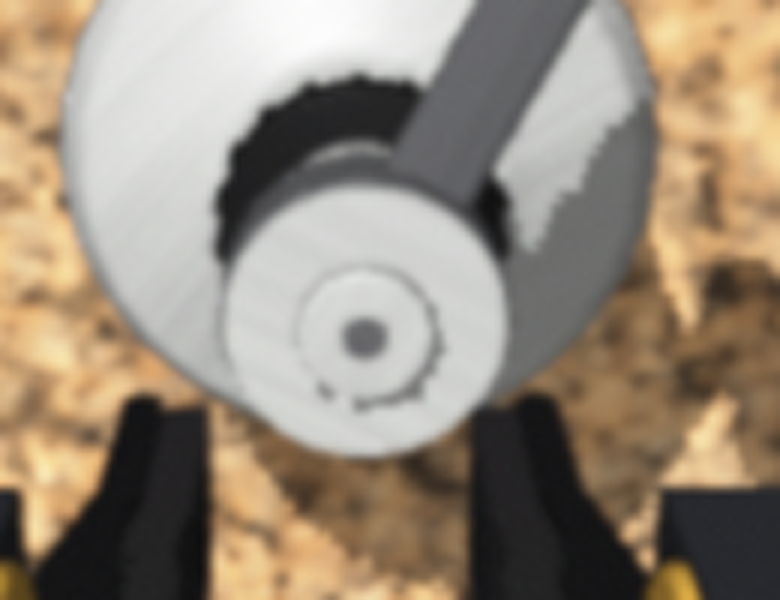

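View pics/w1d.png

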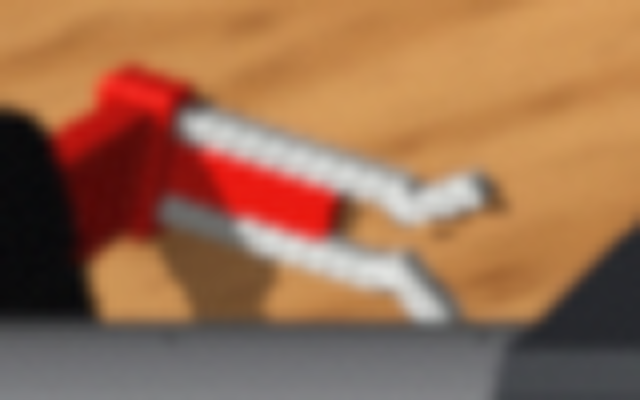

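>>> {"fn": "send_rows", "kwargs": {
  "steps": [0.027,0,0.001,0.025,0,0.027,0,0.001,0.036,0,0.027,0,0.001,0.04,0,0.027,0,0.001,0.042,0,0.027,0,0.001,0.044,0,0.027,0,0.001,0.046,0,0.027,0,0.001,0.048,0,0.027,0,0.001,0.048,0]
}}

```text
time: 2.88
position: [0.443, 0.02, 0.1645]
tool_rot: [0.132, 0.991, -0.0, -0.0]
ft_force: [0.2, 0.6, 2.3]
grip_width: 0.0271
```

>>> {"fn": "send_rows", "kwargs": {
  "steps": [0.027,0,0,0.0015,0,0.027,0,0,0.003,0,0.027,0,0,0.0045,0,0.027,0,0,0.005,0,0.027,0,0,0.0055,0,0.027,0,0,0.006,0,0.027,0,0,0.0065,0,0.027,0,0,0.0065,0]
}}

```text
time: 3.88
position: [0.443, 0.02, 0.158]
tool_rot: [0.132, 0.991, -0.0, -0.0]
ft_force: [-0.6, 0.8, 2.6]
grip_width: 0.0269
```

>>> {"fn": "send_rows", "kwargs": {
  "steps": [0.027,0,0,0.0005,0,0.027,0,0,0.001,0,0.027,0,0,0.0015,0,0.027,0,0,0.002,0,0.027,0,0,0.0025,0,0.027,0,0,0.003,0]
}}

```text
time: 4.62
position: [0.4431, 0.02, 0.155]
tool_rot: [0.132, 0.991, -0.0, -0.0]
ft_force: [-0.1, 0.8, 3.8]
grip_width: 0.0269
```

```bash
python3 snap.py 2 wrist;  python3 - <<'E'
import cv2
im=cv2.imread("pics/wrist2.png")[140:290,180:340]
cv2.imwrite("pics/w2c.png",cv2.resize(im,None,fx=4,fy=4,interpolation=cv2.INTER_CUBIC))
E
```

```text
4.675 [0.4431 0.02   0.1549] [0.3  1.39 2.6 ] [0.1  0.02 0.04]
```

View pics/w2c.png

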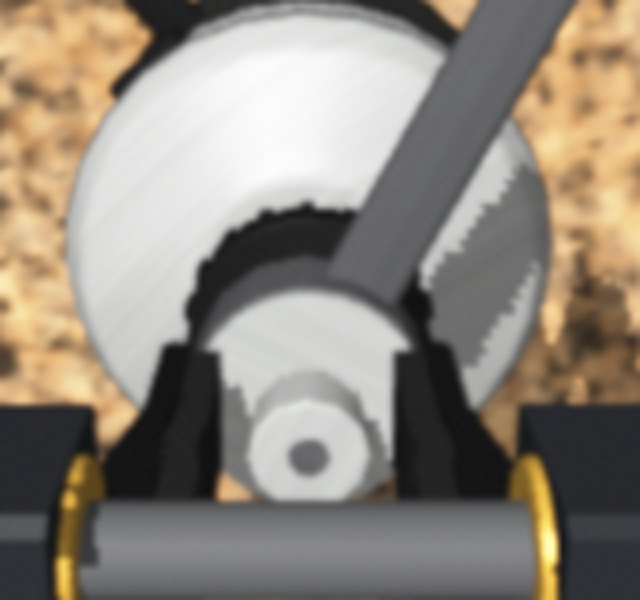

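The wrist crop shows the fingertips resting on the hub either side of the shaft head, which is centred and standing further out. I keep pressing.

>>> {"fn": "send_rows", "kwargs": {
  "steps": [0.027,0,0,0.0005,0,0.027,0,0,0.001,0,0.027,0,0,0.0015,0,0.027,0,0,0.0015,0]
}}

```text
time: 5.18
position: [0.4431, 0.0199, 0.154]
tool_rot: [0.132, 0.991, -0.0, -0.0]
ft_force: [-2.4, 0.6, 10.1]
grip_width: 0.0272
```

>>> {"fn": "send_rows", "kwargs": {
  "steps": [0.027,0,0,0.0008,0,0.027,0,0,0.0012,0,0.027,0,0,0.0012,0]
}}

```text
time: 5.55
position: [0.4432, 0.02, 0.1539]
tool_rot: [0.132, 0.991, -0.0, 0.0]
ft_force: [-2.3, 1.0, 14.4]
grip_width: 0.0274
```

>>> {"fn": "send_rows", "kwargs": {
  "steps": [0.027,0,0,0.001,0,0.027,0,0,0.0018,0,0.027,0,0,0.0024,0,0.027,0,0,0.0024,0]
}}

```text
time: 6.05
position: [0.4433, 0.0199, 0.1537]
tool_rot: [0.132, 0.991, -0.001, 0.001]
ft_force: [-5.1, 0.7, 24.7]
grip_width: 0.027
```

>>> {"fn": "send_rows", "kwargs": {
  "steps": [0.027,0,0,-0.04,0,0.027,0,0,-0.05,0,0.03,-0.1,-0.293,-0.05,0.43,0.03,-0.1,-0.293,-0.03,0.43,0.03,-0.1,-0.293,0,0.43,0.03,-0.1,-0.293,0.02,0.43,0.03,-0.1,-0.293,0.02,0.43,0.03,-0.1,-0.293,0.02,0.43]
}}

```text
time: 7.05
position: [0.4626, -0.2925, 0.1315]
tool_rot: [0.342, 0.94, -0.0, -0.0]
ft_force: [-1.3, 0.1, 0.1]
grip_width: 0.0301
```

```bash
python3 snap.py 3 top wrist scene;  python3 - <<'E'
import cv2,numpy as np
from h import *
im=cv2.imread("pics/wrist3.png")
cv2.imwrite("pics/w3c.png",cv2.resize(im[110:260,180:340],None,fx=4,fy=4,interpolation=cv2.INTER_CUBIC))
for n,(a,b) in (("top",(230,205)),("scene",(195,180))):
    i=cv2.imread(f"pics/{n}3.png")[b:b+60,a:a+60]
    cv2.imwrite(f"pics/{n}3c.png",cv2.resize(i,None,fx=8,fy=8,interpolation=cv2.INTER_CUBIC))
c=dict(np.load("wrist2.npz"));print(ray(c,257.25,254.25,.172))
for n in ("top","scene"):
    p=P(dict(np.load(n+"3.npz"))).reshape(-1,3);r=np.hypot(p[:,0]-.443,p[:,1]-.0185)
    m=(r<.016)&(p[:,2]>.168)&(p[:,2]<.18);print(m.sum(),p[m].min(0),p[m].max(0),p[m].mean(0))
    m=(r<.022)&(p[:,2]>.149)&(p[:,2]<.16);print(m.sum(),p[m].min(0),p[m].max(0),np.median(p[m],0))
E
```

```text
7.2 [ 0.4624 -0.288   0.1332] [-0.33 -0.16 -0.54] [-0.08  0.05  0.03]
[0.4418776  0.02025979 0.172     ]
40 [0.43510784 0.01412786 0.16869096] [0.44930892 0.02826837 0.17486459] [0.44239969 0.02100465 0.17220388]
106 [0.4233344  0.00755005 0.14920649] [0.4612157  0.03839394 0.15823035] [0.44614992 0.02673304 0.15375434]
30 [0.43444475 0.01106418 0.16862993] [0.45179871 0.02837556 0.17611199] [0.44350691 0.01889591 0.17249895]
92 [ 0.42532259 -0.00070071  0.14904198] [0.46225215 0.03772546 0.15918207] [0.43814315 0.01360502 0.15458527]
```

View pics/w3c.png

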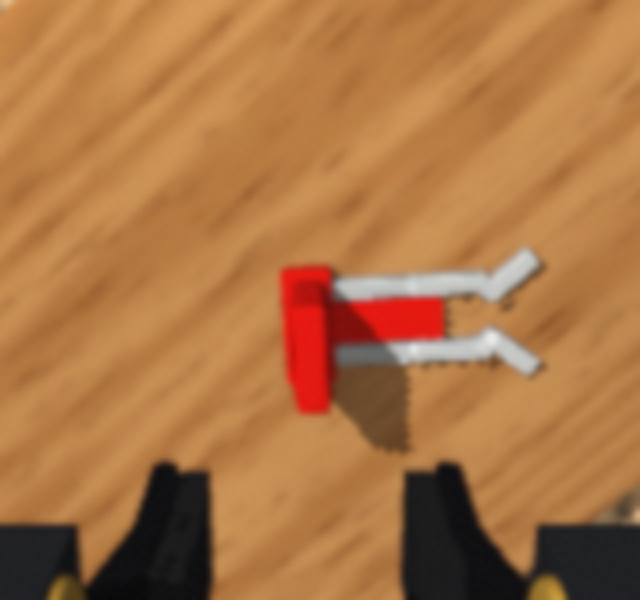

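View pics/top3c.png

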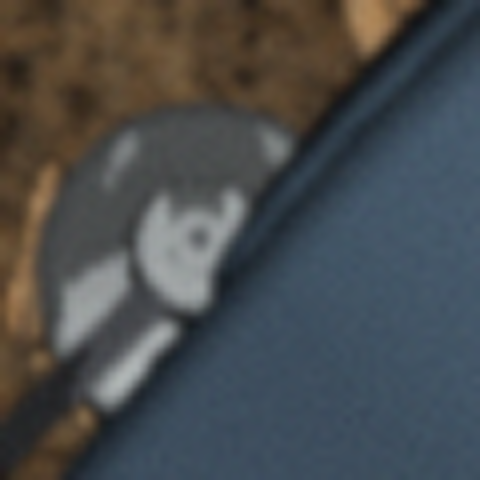

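View pics/scene3c.png

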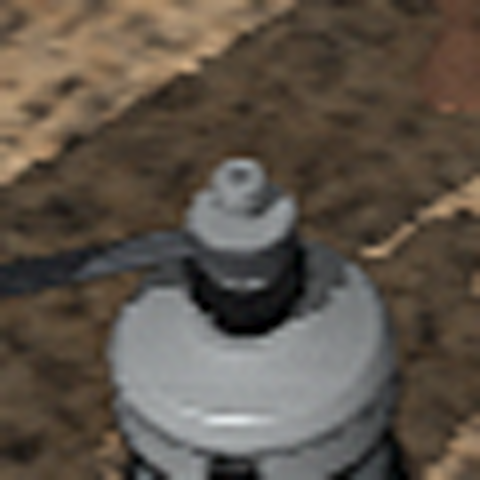

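```bash
python3 - <<'E'
import numpy as np,cv2
from h import *
c=dict(np.load("wrist3.npz"));f=lambda x,y,h:ray(c,x/4+180,y/4+110,h)
R=c["extrinsics"];print(R.round(4))
tab=np.mean([f(x,y,.051) for x,y in ((283,270),(331,268),(328,411),(300,411))],0)
tips=[f(538,256,.0195),f(536,368,.0195)]
kn=[f(491,286,.0195),f(491,341,.0195)]
st=[f(340,288,.0195),f(340,356,.0195)]
nose=[f(444,299,.021),f(444,338,.021)]
print("tab",tab,"tips",np.mean(tips,0),np.linalg.norm(tips[0]-tips[1]),"kn",np.mean(kn,0),"nose",np.mean(nose,0))
a=np.mean(tips,0)-tab;print(np.degrees(np.arctan2(a[1],a[0])),np.hypot(*a[:2]))
for i in (0,1):
    a=kn[i]-st[i];print(np.degrees(np.arctan2(a[1],a[0])))
a=np.mean(kn,0)-np.mean(st,0);print(np.degrees(np.arctan2(a[1],a[0])))
# red mask fits
col=c["color"].astype(int);red=(col[...,0]>110)&(col[...,1]<70)&(col[...,2]<70)
p=P(c);q=p[red&(p[...,2]>.046)&(p[...,2]<.056)];print("tabtop depth",len(q),q.mean(0))
r=cv2.minAreaRect((q[:,:2]*1000).astype(np.float32));print(r)
q=p[red&(p[...,2]<.03)];r=cv2.minAreaRect((q[:,:2]*1000).astype(np.float32));print("tongue",r,np.median(q[:,2]))
t=dict(np.load("top3.npz"));s=dict(np.load("scene3.npz"))
print("axis",ray(t,255,234.6,.172),ray(s,225,202,.172))
from rig import robot;o=robot.get_obs();print(o["position"],o["tool_rot"])
E
```

```text
[[ 6.417e-01  7.335e-01  2.239e-01  3.988e-01]
 [ 7.669e-01 -6.136e-01 -1.878e-01 -2.396e-01]
 [-3.000e-04  2.922e-01 -9.563e-01  2.951e-01]
 [ 0.000e+00  0.000e+00  0.000e+00  1.000e+00]]
tab [ 0.45757771 -0.28721184  0.051     ] tips [ 0.49622946 -0.24440027  0.0195    ] 0.029565122725694414 kn [ 0.48891824 -0.25349306  0.0195    ] nose [ 0.4818273  -0.26331401  0.021     ]
47.92320012030608 0.05767831538492123
50.86745514899388
56.051728167107015
53.48466851384184
tabtop depth 253 [ 0.45993626 -0.2892874   0.05152387]
((460.36761474609375, -289.6956481933594), (8.28823471069336, 24.469196319580078), 50.02614974975586)
tongue ((471.4609375, -281.6519775390625), (39.83936309814453, 36.29978561401367), 52.74333190917969) 0.022407275819737504
axis [0.44329509 0.01887242 0.172     ] [0.44455359 0.01861175 0.172     ]
[ 0.46241313 -0.28801019  0.13316291] [ 3.40455558e-01  9.40260380e-01  4.42301013e-04 -4.85339811e-04]
```

The wrist crop shows the tab at (307,340), between the fingers, and the jaws pointing right at about 52° in the world. I go down onto the foot by feel.

>>> {"fn": "send_rows", "kwargs": {
  "steps": [0.03,0.0015,-0.002,0.05,-0.03,0.03,0.0015,-0.002,0.09,-0.03,0.03,0.0015,-0.002,0.1,-0.03,0.03,0.0015,-0.002,0.104,-0.03,0.03,0.0015,-0.002,0.105,-0.03,0.03,0.0015,-0.002,0.105,-0.03]
}}

```text
time: 7.95
position: [0.4607, -0.289, 0.0294]
tool_rot: [0.326, 0.945, -0.0, 0.001]
ft_force: [-0.4, -0.5, -0.0]
grip_width: 0.0296
```

```bash
python3 snap.py 4 wrist;  python3 - <<'E'
import cv2,numpy as np
im=cv2.imread("pics/wrist4.png")
cv2.imwrite("pics/w4c.png",cv2.resize(im[150:300,180:340],None,fx=4,fy=4,interpolation=cv2.INTER_CUBIC))
E
```

```text
8.0 [ 0.4605 -0.289   0.0293] [-0.59  1.07  0.18] [-0.03  0.01  0.02]
```

View pics/w4c.png

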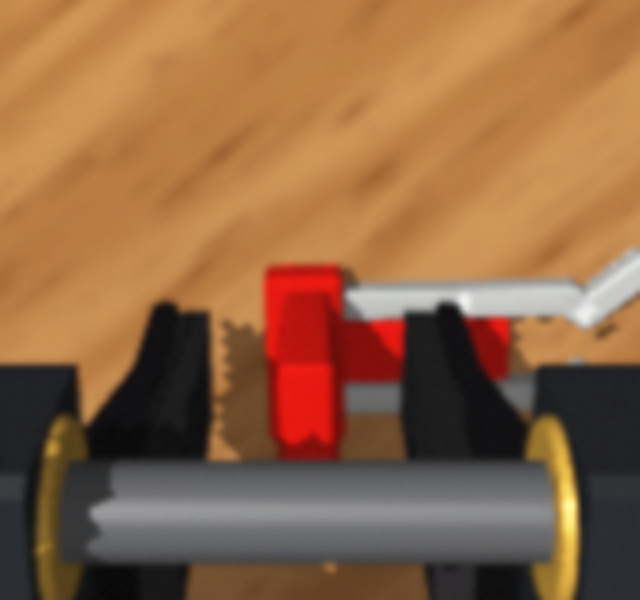

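>>> {"fn": "send_rows", "kwargs": {
  "steps": [0.03,0.0005,0,0.003,0,0.03,0.0005,0,0.004,0,0.03,0.0005,0,0.0045,0,0.03,0.0005,0,0.005,0,0.03,0.0005,0,0.005,0]
}}

```text
time: 8.62
position: [0.4601, -0.2887, 0.0242]
tool_rot: [0.326, 0.945, 0.0, 0.0]
ft_force: [-0.0, -0.1, 0.0]
grip_width: 0.03
```

>>> {"fn": "send_rows", "kwargs": {
  "steps": [0.03,0,0,-0.0007,0,0.01,0,0,-0.0007,0,0.003,0,0,-0.0007,0,0.003,0,0,-0.0007,0,0.003,0,0,-0.0007,0,0.003,0,0,-0.0007,0],
  "force": 15
}}

```text
time: 9.38
position: [0.4601, -0.2886, 0.0249]
tool_rot: [0.326, 0.945, 0.0, 0.0]
ft_force: [-0.1, -0.7, 1.2]
grip_width: 0.0078
```

>>> {"fn": "send_rows", "kwargs": {
  "steps": [0.0,0,0,0,0,0.0,0,0,0,0,0.0,0,0,-0.05,0,0.0,0,0,-0.1,0,0.0,0,0,-0.15,0,0.0,0,0,-0.175,0,0.0,0,0,-0.175,0],
  "force": 55
}}

```text
time: 10.25
position: [0.4609, -0.2895, 0.2019]
tool_rot: [0.326, 0.945, -0.001, 0.003]
ft_force: [0.1, 0.0, -0.7]
grip_width: 0.0074
```

```bash
python3 snap.py 5 wrist scene;  python3 - <<'E'
import cv2,numpy as np
im=cv2.imread("pics/wrist5.png")
cv2.imwrite("pics/w5c.png",cv2.resize(im[150:300,180:340],None,fx=4,fy=4,interpolation=cv2.INTER_CUBIC))
E
```

```text
10.35 [ 0.4593 -0.288   0.1991] [-0.45 -0.38 -0.74] [-0.06  0.04  0.02]
```

View pics/w5c.png

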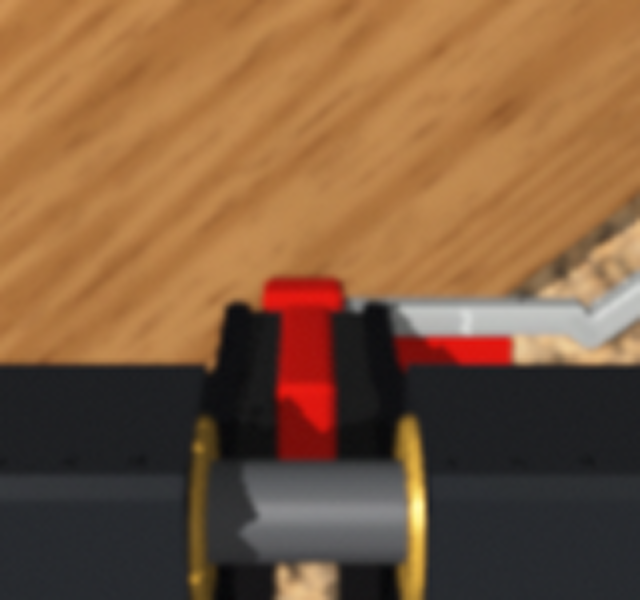

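View pics/scene5.png

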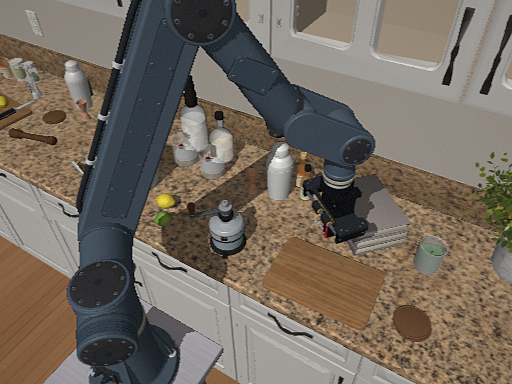

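The wrist crop shows the clip held level and square in the jaws, and the board is empty in the scene view. Next I work out the clip's sideways offset relative to the shaft.

```bash
cat > tl.py <<'E'
import numpy as np
from scipy.spatial.transform import Rotation as R
def T(p,q):
    M=np.eye(4);M[:3,:3]=R.from_quat(q).as_matrix();M[:3,3]=p;return M
w2=dict(np.load("wrist2.npz"));w4=dict(np.load("wrist4.npz"))
A=np.linalg.inv(T([.4431,.02,.1549],[.132,.991,0,0]/np.hypot(.132,.991)))@w2["extrinsics"]
B=np.linalg.inv(T([.4605,-.289,.0293],[.326,.945,0,0]/np.hypot(.326,.945)))@w4["extrinsics"]
K=w2["intrinsics"]
def tr(u,v,z,M=None):  # tool-frame point at tool z
    M=B if M is None else M
    d=M[:3,:3]@np.array([(u-K[0,2])/K[0,0],(v-K[1,2])/K[1,1],1]);o=M[:3,3]
    return o+d*(z-o[2])/d[2]
E
python3 - <<'E'
from tl import *
print(A.round(4));print(B.round(4))
print("shaft in tool at press",tr(257.25,254.25,-.0171).round(4))
c=dict(np.load("wrist3.npz"));
# wrist3: board clip; tool z of strip top: use height above: recompute TCP from extr
X=c["extrinsics"]@np.linalg.inv(B);print("TCP3",X[:3,3].round(4))
h=X[2,3]
f=lambda x,y,z:tr(x/4+180,y/4+110,h-z)
k=[f(491,286,.021),f(491,341,.021)];t=[f(538,256,.021),f(536,368,.021)];s=[f(340,288,.021),f(340,356,.021)]
for n,a in(("knee",k),("tip",t),("strip",s)): print(n,a[0].round(4),a[1].round(4),np.mean(a,0).round(4),(a[0]-a[1])[0].round(4))
g=lambda x,y,z:tr(x/4+180,y/4+150,z)
print("held strip start",g(400,320,.0039).round(4),"knee",g(588,321,.0039).round(4))
E
```

```text
[[ 9.000e-04 -9.562e-01 -2.928e-01  8.250e-02]
 [ 1.000e+00  1.000e-03 -1.000e-04 -7.000e-04]
 [ 4.000e-04 -2.928e-01  9.562e-01 -1.634e-01]
 [ 0.000e+00  0.000e+00  0.000e+00  1.000e+00]]
[[ 6.000e-04 -9.557e-01 -2.943e-01  8.220e-02]
 [ 1.000e+00  5.000e-04  4.000e-04 -1.100e-03]
 [-2.000e-04 -2.943e-01  9.557e-01 -1.633e-01]
 [ 0.000e+00  0.000e+00  0.000e+00  1.000e+00]]
shaft in tool at press [ 0.0007 -0.0005 -0.0171]
TCP3 [ 0.4622 -0.2913  0.1316]
knee [0.0112 0.0456 0.1106] [-0.0032  0.0463  0.1106] [0.004  0.046  0.1106] 0.0144
tip [0.019  0.0569 0.1106] [-0.0104  0.0582  0.1106] [0.0043 0.0576 0.1106] 0.0294
strip [0.0107 0.0077 0.1106] [-0.0072  0.0079  0.1106] [0.0017 0.0078 0.1106] 0.0179
held strip start [0.0065 0.0143 0.0039] knee [0.0064 0.0447 0.0039]
```

>>> {"fn": "send_rows", "kwargs": {
  "steps": [0.0,0.05,0.047,0,-0.15,0.0,0.1,0.094,0,-0.3,0.0,0.14,0.132,0,-0.4,0.0,0.176,0.165,0,-0.4,0.0,0.176,0.165,0,-0.4,0.0,0.176,0.165,0,-0.4,0.0,0.176,0.165,0,-0.4]
}}

```text
time: 11.22
position: [0.4231, -0.0508, 0.1987]
tool_rot: [0.133, 0.991, 0.0, -0.0]
ft_force: [-0.2, 0.1, -0.7]
grip_width: 0.0077
```

```bash
python3 snap.py 6 wrist scene top;  python3 - <<'E'
import cv2,numpy as np
im=cv2.imread("pics/wrist6.png")
cv2.imwrite("pics/w6c.png",cv2.resize(im[150:300,200:400],None,fx=4,fy=4,interpolation=cv2.INTER_CUBIC))
im=cv2.imread("pics/scene6.png")
cv2.imwrite("pics/s6c.png",cv2.resize(im[150:270,150:310],None,fx=5,fy=5,interpolation=cv2.INTER_CUBIC))
from rig import robot;o=robot.get_obs();print(o["position"],o["tool_rot"],o["q"])
E
```

```text
11.375 [ 0.4229 -0.0507  0.199 ] [ 0.81  0.45 -0.21] [0.02 0.02 0.  ]
[ 0.42286802 -0.05066821  0.19904393] [ 1.32921340e-01  9.91126486e-01  3.65350662e-04 -2.70891352e-04] [-3.83351906e-01  2.99585969e-01  1.93627207e+00  7.28960638e-04
  9.06440482e-01 -1.68796606e+00]
```

View pics/w6c.png

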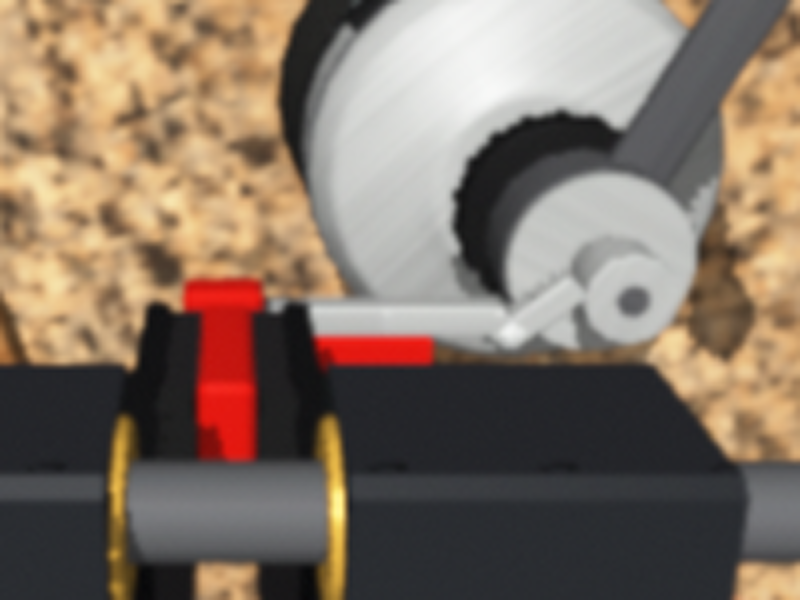

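View pics/s6c.png

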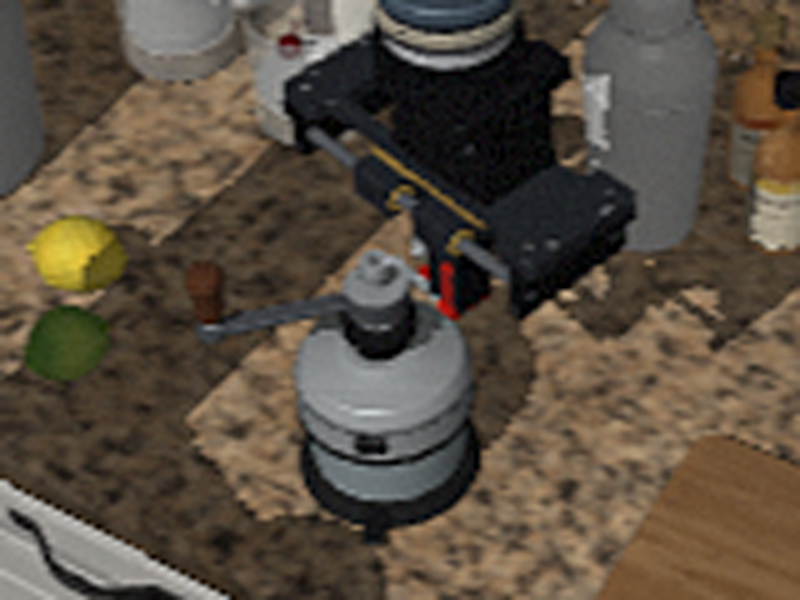

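The wrist crop shows the clip's jaw tip at (575,285), just short of the shaft head at (633,300). The crank is home with the groove uncovered, and no bystander has moved.

```bash
python3 - <<'E'
from tl import *
c=dict(np.load("wrist6.npz"));X=c["extrinsics"]@np.linalg.inv(B);print("TCP at img",X[:3,3].round(4))
g=lambda x,y,z:tr(x/4+200,y/4+150,z).round(4)
zt=X[2,3]
print("shaft",g(633,300,zt-.172)); print("hub centre",g(600,262,zt-.154))
print("knee",g(508,322,.0039),"tip outer",g(573,284,.0039),"strip start",g(320,320,.0039))
print("strip outer edge",g(330,301,.0039),g(500,304,.0039),"inner",g(330,337,.0039),g(490,341,.0039))
W=X@np.append(tr(633/4+200,300/4+150,zt-.172),1);print(W)
E
```

```text
TCP at img [ 0.4227 -0.0502  0.1986]
shaft [0.0003 0.0734 0.0266]
hub centre [0.0006 0.073  0.0446]
knee [0.0062 0.0447 0.0039] tip outer [0.0128 0.0546 0.0039] strip start [0.0065 0.0143 0.0039]
strip outer edge [0.0099 0.0158 0.0039] [0.0094 0.0432 0.0039] inner [0.0035 0.016  0.0039] [0.0028 0.042  0.0039]
[0.44167583 0.02067747 0.17204479 1.        ]
```

>>> {"fn": "send_rows", "kwargs": {
  "steps": [0.0,0.0009,0,0.015,0,0.0,0.0009,0,0.03,0,0.0,0.0009,0,0.035,0,0.0,0.0009,0,0.0351,0,0.0,0.0009,0.006,0.0351,0,0.0,0.0009,0.012,0.0351,0,0.0,0.0009,0.016,0.0351,0,0.0,0.0009,0.016,0.0351,0]
}}

```text
time: 12.38
position: [0.4263, -0.0345, 0.1641]
tool_rot: [0.132, 0.991, 0.0, -0.0]
ft_force: [-0.4, 0.4, -0.1]
grip_width: 0.0076
```

```bash
python3 snap.py 7 wrist;  python3 - <<'E'
import cv2,numpy as np
im=cv2.imread("pics/wrist7.png")
cv2.imwrite("pics/w7c.png",cv2.resize(im[150:300,200:400],None,fx=4,fy=4,interpolation=cv2.INTER_CUBIC))
E
```

```text
12.425 [ 0.4263 -0.0347  0.1641] [-0.03  0.12 -0.15] [-0.05  0.   -0.06]
```

View pics/w7c.png

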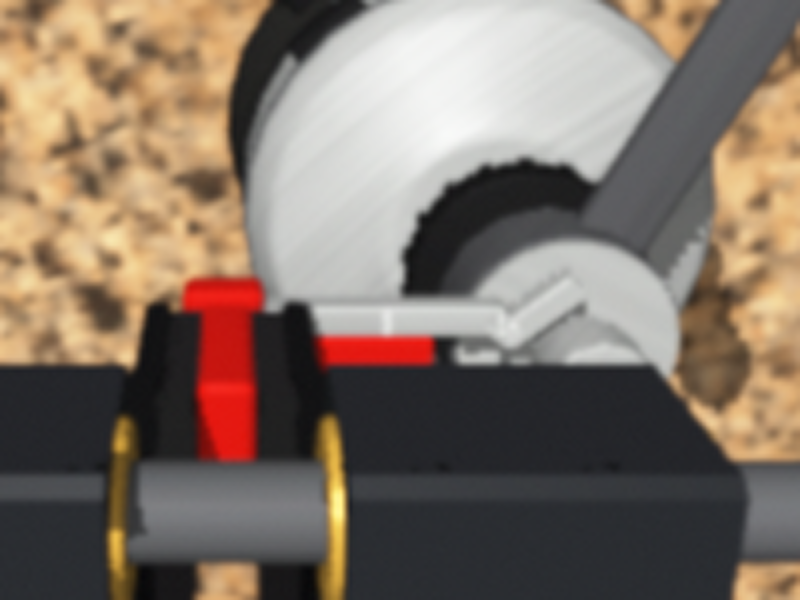

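The clip sits just above the hub with no contact force and its jaw is entering the groove level. I advance slowly.

>>> {"fn": "send_rows", "kwargs": {
  "steps": [0.0,0,0.001,0,0,0.0,0,0.002,0,0,0.0,0,0.003,0,0,0.0,0,0.004,0,0,0.0,0,0.005,0,0,0.0,0,0.006,0,0]
}}

```text
time: 13.18
position: [0.4273, -0.029, 0.1639]
tool_rot: [0.132, 0.991, 0.0, -0.001]
ft_force: [-1.8, -2.0, -0.5]
grip_width: 0.0078
```

>>> {"fn": "send_rows", "kwargs": {
  "steps": [0.0,0.0004,0.0007,0,0,0.0,0.0004,0.0014,0,0,0.0,0.0004,0.002,0,0,0.0,0.0004,0.002,0,0]
}}

```text
time: 13.68
position: [0.4272, -0.0277, 0.1639]
tool_rot: [0.132, 0.991, -0.001, -0.001]
ft_force: [-2.9, -5.7, 0.1]
grip_width: 0.0075
```

>>> {"fn": "send_rows", "kwargs": {
  "steps": [0.0,0.0003,0.0012,0,0,0.0,0.0003,0.0018,0,0,0.0,0.0003,0.0024,0,0,0.0,0.0003,0.0024,0,0]
}}

```text
time: 14.18
position: [0.4274, -0.0269, 0.164]
tool_rot: [0.131, 0.991, -0.003, -0.001]
ft_force: [-3.0, -8.4, -1.0]
grip_width: 0.0077
```

>>> {"fn": "send_rows", "kwargs": {
  "steps": [0.0,0.0003,0.0018,0,0,0.0,0.0003,0.0024,0,0,0.0,0.0003,0.003,0,0,0.0,0.0003,0.003,0,0]
}}

```text
time: 14.68
position: [0.4279, -0.0252, 0.164]
tool_rot: [0.13, 0.991, -0.004, -0.001]
ft_force: [-1.3, -3.9, -0.4]
grip_width: 0.0073
```

```bash
python3 snap.py 8 wrist scene;  python3 - <<'E'
import cv2,numpy as np
im=cv2.imread("pics/wrist8.png")
a=cv2.resize(im[150:300,200:400],None,fx=4,fy=4,interpolation=cv2.INTER_CUBIC)
cv2.imwrite("pics/w8c.png",a)
im=cv2.imread("pics/scene8.png")
cv2.imwrite("pics/s8c.png",cv2.resize(im[170:250,190:290],None,fx=7,fy=7,interpolation=cv2.INTER_CUBIC))
E
```

```text
14.775 [ 0.428  -0.0244  0.164 ] [-0.47 -1.95 -1.09] [-0.42  0.25 -0.02]
```

View pics/w8c.png

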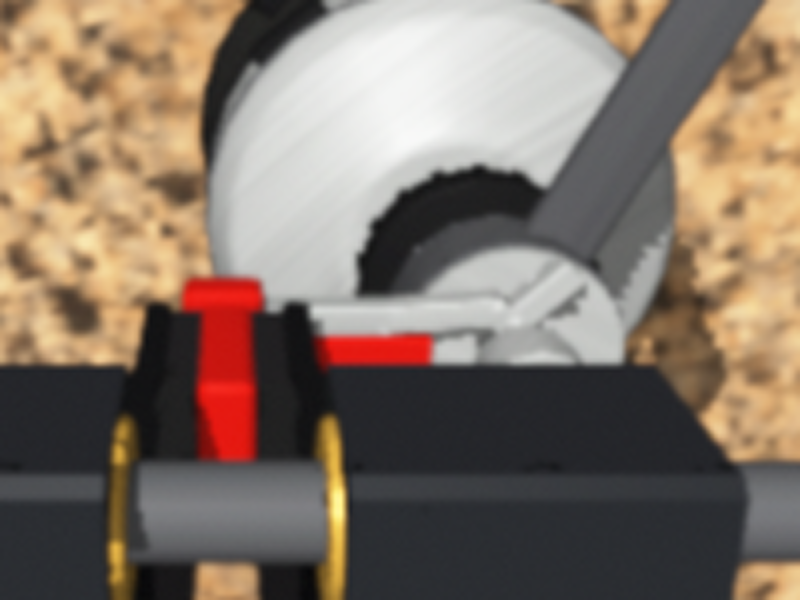

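View pics/s8c.png

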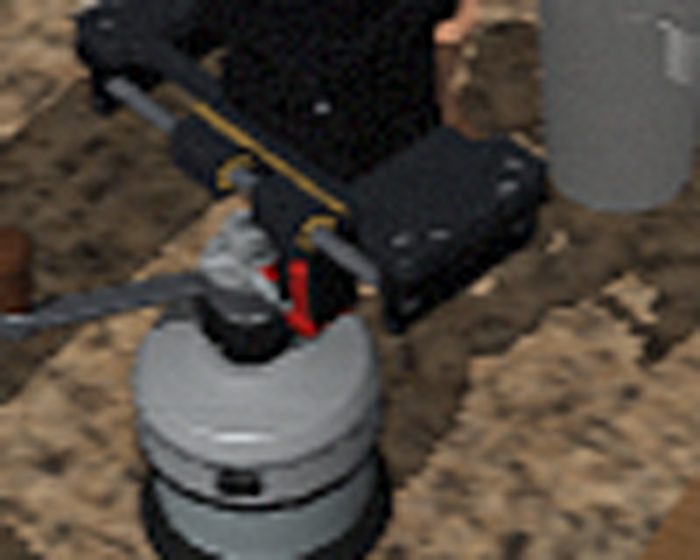

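The jaw tip is spread and riding past the core, and the push force is falling, as expected before the snap.

>>> {"fn": "send_rows", "kwargs": {
  "steps": [0.0,0,0.001,0,0,0.0,0,0.0018,0,0,0.0,0,0.0026,0,0,0.0,0,0.0034,0,0,0.0,0,0.0034,0,0]
}}

```text
time: 15.4
position: [0.429, -0.0205, 0.164]
tool_rot: [0.131, 0.991, -0.002, -0.001]
ft_force: [0.3, 3.2, -0.8]
grip_width: 0.0075
```

>>> {"fn": "send_rows", "kwargs": {
  "steps": [0.0,0,0.0007,0,0,0.0,0,0.0014,0,0,0.0,0,0.002,0,0,0.0,0,0.002,0,0]
}}

```text
time: 15.9
position: [0.4295, -0.0184, 0.164]
tool_rot: [0.131, 0.991, -0.002, -0.001]
ft_force: [-0.5, 1.7, 0.0]
grip_width: 0.0079
```

>>> {"fn": "send_rows", "kwargs": {
  "steps": [0.0,0,0.0005,0,0,0.0,0,0.001,0,0,0.0,0,0.0014,0,0,0.0,0,0.0014,0,0]
}}

```text
time: 16.4
position: [0.4301, -0.0173, 0.164]
tool_rot: [0.131, 0.991, -0.002, -0.001]
ft_force: [0.4, -0.4, -0.5]
grip_width: 0.0076
```

>>> {"fn": "send_rows", "kwargs": {
  "steps": [0.0,0,0.0005,0,0,0.0,0,0.001,0,0,0.0,0,0.001,0,0]
}}

```text
time: 16.77
position: [0.4303, -0.0167, 0.164]
tool_rot: [0.131, 0.991, -0.003, -0.001]
ft_force: [-1.0, -2.0, 0.0]
grip_width: 0.0075
```

```bash
python3 snap.py 9 wrist;  python3 - <<'E'
import cv2,numpy as np
im=cv2.imread("pics/wrist9.png")
a=cv2.resize(im[150:300,200:400],None,fx=4,fy=4,interpolation=cv2.INTER_CUBIC)
cv2.imwrite("pics/w9c.png",a)
E
```

```text
16.825 [ 0.4303 -0.0167  0.1641] [-1.18 -2.94 -0.23] [-0.52  0.21  0.01]
```

View pics/w9c.png

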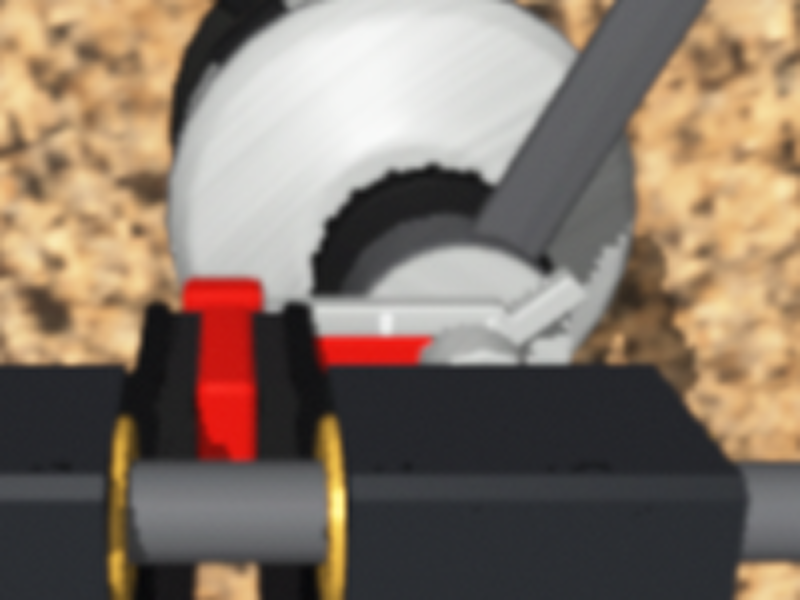

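The wrist view shows the jaw closed behind the shaft and the nose touching it, with about 3 N of push. I release with a small opening and lift straight up.

>>> {"fn": "send_rows", "kwargs": {
  "steps": [0.0,0,-0.0003,0,0,0.018,0,-0.0003,0,0,0.018,0,-0.0003,0,0,0.018,0,-0.0003,0,0],
  "force": 10
}}

```text
time: 17.32
position: [0.4303, -0.0169, 0.1641]
tool_rot: [0.131, 0.991, -0.003, -0.001]
ft_force: [-1.2, 0.5, -0.4]
grip_width: 0.0173
```

>>> {"fn": "send_rows", "kwargs": {
  "steps": [0.018,0,0,-0.005,0,0.018,0,0,-0.015,0,0.018,0,0,-0.04,0,0.018,0,0,-0.08,0,0.018,0,-0.05,-0.12,0,0.018,0,-0.1,-0.12,0,0.018,0,-0.1,-0.12,0]
}}

```text
time: 18.2
position: [0.4047, -0.1157, 0.2861]
tool_rot: [0.134, 0.991, -0.003, 0.001]
ft_force: [0.6, 0.3, 0.1]
grip_width: 0.0178
```

```bash
python3 snap.py 10 wrist scene top;  python3 - <<'E'
import cv2,numpy as np
im=cv2.imread("pics/wrist10.png")
im=im
cv2.imwrite("pics/w10c.png",im)
a=cv2.imread("pics/scene10.png")[185:245,190:265];b=cv2.imread("pics/top10.png")[200:275,215:290]
cv2.imwrite("pics/s10c.png",cv2.resize(a,None,fx=8,fy=8,interpolation=cv2.INTER_CUBIC))
cv2.imwrite("pics/t10c.png",cv2.resize(b,None,fx=8,fy=8,interpolation=cv2.INTER_CUBIC))
E
```

```text
18.35 [ 0.4043 -0.1121  0.2847] [ 0.2  0.  -0.5] [-0.03  0.02  0.02]
```

View pics/wrist10.png

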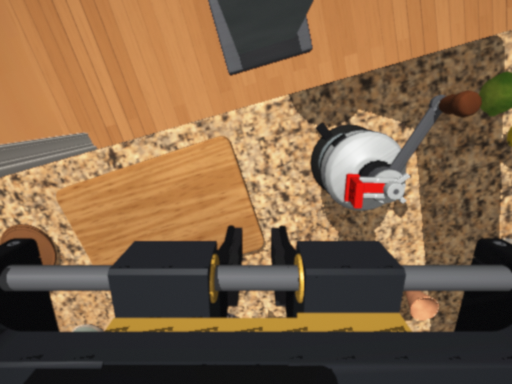

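View pics/s10c.png

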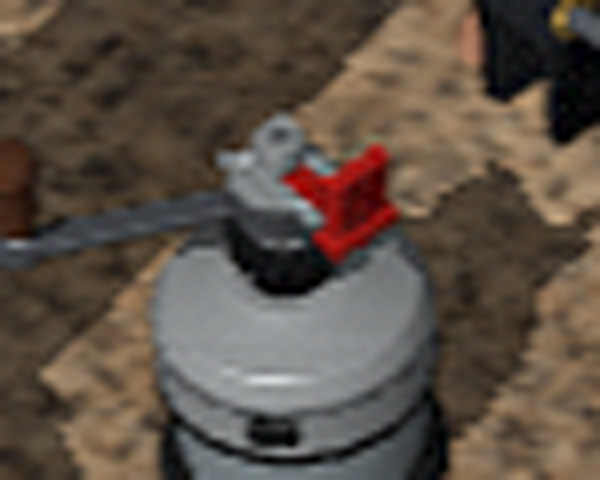

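View pics/t10c.png

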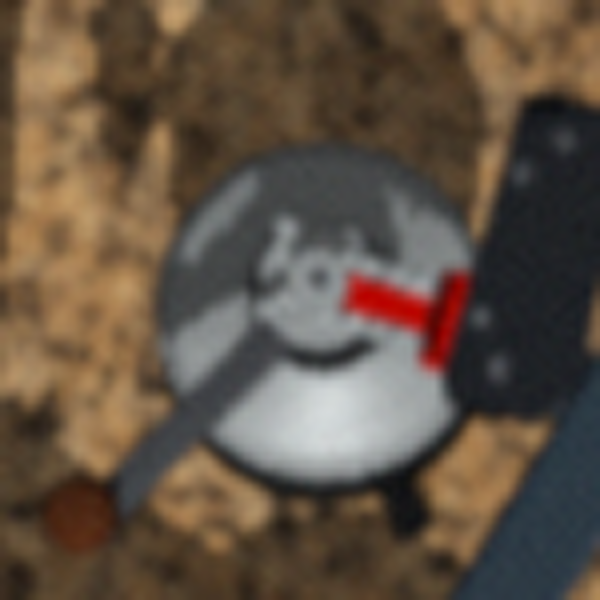

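The clip is on the shaft and released. The tab stands upright behind the hub, with one jaw visible on the far side. One last numeric check of level, height and seating.

```bash
python3 - <<'E'
import numpy as np
from h import *
for n in("wrist","top","scene"):
    c=dict(np.load(n+"10.npz"));p=P(c);col=c["color"].astype(int)
    red=(col[...,0]>100)&(col[...,1]<60)&(col[...,2]<60)&(np.hypot(p[...,0]-.4425,p[...,1]-.0197)<.07)&(p[...,2]>.13)
    q=p[red];t=q[q[:,2]>.184];l=q[q[:,2]<.166]
    print(n,len(q),"tabtop",t.mean(0).round(4) if len(t) else 0,"max z",np.percentile(q[:,2],95).round(4),
     "tongue z med",np.median(l[:,2]).round(4) if len(l) else 0,
     "nearest red to axis",np.percentile(np.hypot(q[:,0]-.4425,q[:,1]-.0197),3).round(4), "tab dist",np.hypot(*(t.mean(0)[:2]-[.4425,.0197])).round(4) if len(t) else 0)
E
```

```text
wrist 657 tabtop [ 0.4292 -0.0211  0.1874] max z 0.1884 tongue z med 0.16 nearest red to axis 0.0107 tab dist 0.0429
top 68 tabtop [ 0.4307 -0.0177  0.205 ] max z 0.1893 tongue z med 0.1591 nearest red to axis 0.0108 tab dist 0.0392
scene 72 tabtop [ 0.4316 -0.0211  0.1876] max z 0.1895 tongue z med 0.16 nearest red to axis 0.0102 tab dist 0.0423
```

```bash
python3 -c "
from rig import hand_in
print(hand_in())"
```

```text
the job is handed in; nothing more can be done
None
```

I pressed the crank home, snapped the red clip into the groove, let go of it and handed the job in at about 18 s; hand-in gave no verdict.

- **Crank:** I pressed it straight down with both fingertips on the hub. It met a firm stop with the hub top at z ≈ 0.154 m, and the highest force I read was about 25 N.
- **Clip:** I gripped it by its tab and pushed it in about 1 mm above the hub. The highest push I read was about 9 N. The force then fell and turned into a pull as the clip snapped in, and its nose met the shaft at about 3 N.
- **Last checks:**
  - **Clip height and level:** the tongue's top is at about 0.160 m and the tab's top at about 0.189 m, which matches a level clip resting just above the hub.
  - **Jaws:** the wrist view just before release shows the one jaw in sight closed behind the shaft.
  - **Surroundings:** the gripper is clear, and I saw no bystander moved in the pictures. I did not measure their positions.
- **Where the checks disagreed:** the cameras put the tab 39 to 43 mm from the shaft axis, against 40 mm nominal. One of those readings, from the top camera, includes stray points. Their shaft-axis positions also differ by 1 to 2 mm, so I relied on the felt snap and nose contact for seating.

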